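Reset a tripped slide warmer

TASK

The slide warmer has tripped. With its heater switch still off (towards you), reach a fingertip into the well with the orange ring, press the sunken orange key all the way down, keep it down for two seconds and let it come up; then push the black slide switch fully away from you, to its on end, and leave it there. Do not press the blue key, and pick up or shift none of the things lying around or on the warmer.

Things in the scene. Friction and masses are not known exactly. Their poses are not given: they have to be found in the camera images.
- warmer: slide warmer fixed to the bench, 280 (x) x 310 (y) base; low deck 20 mm high at the front (x below -8 mm) carrying three control blocks, and at the back an aluminium plate with its top 50 mm above the bench. Origin: centre of its underside on the bench; x points away from the robot across the deck to the plate, y to the left, z up
- orange_well: fixed grey block, 80 x 80 x 50, with a round well 48 mm wide in its top marked by a flat orange ring; the orange reset key is sunk in it. Origin: centre of its underside (world height 20 mm); z up, x points away from the robot to the warmer's plate (turned with the warmer). The three blocks (orange, blue, switch) stand in a row along the warmer's y, centres 100 mm apart, in any order
- orange_top (a point): centre of the top face of the orange key, a round cap 30 mm wide sunk in the well of its block: the top lies 20 mm below the rim (rim at world height 70 mm, key top at 50 mm) and moves down with the key; z up
- orange_key (a joint): travel of the orange key: 0 up, grows as it is pressed straight down, stop at 0.006 m; a spring pushes back with 2 N at the top and 4.5 N at the stop and lifts it when let go
- blue_well: fixed grey block, 80 x 80 x 50, with a round well 48 mm wide in its top marked by a flat blue ring; the blue key, not to be pressed, is sunk in it. Origin: centre of its underside (world height 20 mm); z up, x points away from the robot to the warmer's plate (turned with the warmer). The three blocks (orange, blue, switch) stand in a row along the warmer's y, centres 100 mm apart, in any order
- blue_top (a point): centre of the top face of the blue key, a round cap 30 mm wide sunk in the well of its block: the top lies 20 mm below the rim (rim at world height 70 mm, key top at 50 mm) and moves down with the key; z up
- blue_key (a joint): travel of the blue key: 0 up, grows as it is pressed straight down, stop at 0.006 m; a spring pushes back with 2 N at the top and 4.5 N at the stop and lifts it when let go
- switch_block: fixed grey block, 80 x 80 x 50, closed flat top (world height 70 mm) with a black slot along its x, a white line at the off end (near the robot) and a green line at the on end. Origin: centre of its underside (world height 20 mm); x points away from the robot, turned with the warmer
- switch_thumb (a point): centre of the black thumb piece of the heater switch, 16 (x) x 32 (y) x 20 (z) mm, standing on the switch block's top from world height 71.5 to 91.5 mm; its x is the direction in which it is pushed on; moves with the switch
- heater_switch (a joint): travel of the heater switch: 0 off (near the robot), 0.024 m on (far end, at the stop); grows along the block's x; friction of 1.5 N holds it where it is left
- petri_0: round petri dish with pink medium, 90 x 90 x 14, lying on the aluminium plate of the warmer; loose, a bystander. Origin: centre of its underside
- coverslips_0: small white coverslip box, 33 x 33 x 16, lying on the aluminium plate of the warmer; loose, a bystander. Origin: centre of its underside
- oil_b: amber oil bottle with black cap, 31 x 32 x 68, standing on the bench left of the warmer; loose, a bystander. Origin: centre of its underside
- forceps_0: metal forceps, 18 x 124 x 8, lying on the bench left of the warmer; loose, a bystander. Origin: centre of its underside
- timer: white bench timer, 52 x 72 x 34, standing on the bench right of the warmer; loose, a bystander. Origin: centre of its underside
- tally_counter: chromed hand tally counter, 66 x 56 x 28, lying on the bench right of the warmer; loose, a bystander. Origin: centre of its underside

How it is judged:
By the outcome, as a careful person would: the job done as asked, in the order asked, and still so for the second after the job is handed in, with the robot touching nothing.
It also fails if it takes over 45 s, if anything falls off the work surface, if the arm or the gripper's body presses on something with over 40 N, if the wrist force passes 120 N, or if a joint passes its speed limit or range.

ROBOT

A 6-joint arm with a two-finger parallel gripper is mounted at the origin on a cart in front of the work surface, level with it; the furniture and walls round the work are solid. World frame = base frame: x ahead of the robot, y to its left, z up, the work surface at z = 0. Lengths are in mm, angles in rad, forces in N, time in s.
With the tool pointing down it reaches from about 275 to 750 mm from the base axis. Payload 10.2 kg.
Tool frame: the origin (TCP) lies at the very end of the fingers, on their centre line; the grasp point (between the pads) lies 19 mm behind it (ctrl.hold_point_z is the distance from the TCP to the grasp point, in mm); z points along the fingers, y is the direction in which the jaws open and shut (so a half turn about z gives the same grasp; the last joint's range is limited). The gripper opens to 85 mm and grips with 20 to 120 N. Pads are 22 mm wide; open, the fingers measure 114 mm over their backs; the gripper's body (76 mm by 85 mm) begins 54 mm behind the grasp point. The pads swing forward as they close: fully open they stand 13 mm farther back than shut.
Start: joints at [0.882, 0.313, 1.498, -0, 1.331, -0.223], TCP at [235.81, 469.068, 231.294] pointing down, gripper open.
Joint ranges: [-2.94, 2.94], [-0.97, 2.17], [0.19, 2.56], [-1.23, 4.37], [0.02, 3.11], [-2.88, 2.88]. Speed limits (rad/s): [2.39, 2.39, 3.01, 3.14, 3.14, 3.14].

INTERFACE

Orientations are given as a unit quaternion [w, x, y, z].
In Python, from rig import readout, cams, workorder, spotter, ctrl gives the robot as it stands.
- The arm moves only by the tool step_arm, never from a script. Its argument "plan" is text: rows parted by semicolons, each of 5 numbers parted by spaces: the shift along the tool's x, y, z in cm, then the turn about the tool's z in degrees, then the opening in per cent of the stroke, from 0 (shut) to 100 (fully open). In form: x y z twist gripper; .... A call has 1 to 10 rows; each row is the pose to reach, as a shift and turn from the pose commanded when the call began, along the tool's axes at that moment; what a row does not reach only later rows make up. A row lasts 1/10 s, in which the tool goes at most 50 mm and 8.59 degrees, less where a joint would pass 70% of its speed; a pose out of reach is approached as far as the arm can. A call with a gripper value outside its range is refused whole. The fingers move at their own pace and stop on an object; "grip_force" is the grip in N (left out, the last holds). Time passes only in rows, so rows that repeat a pose let the fingers close. It gives the time, the measured TCP pose, the force and the opening at its end, in the units of the state.
- readout.sense(): the state, without advancing time (a new reading comes with each control period).
- cams.capture(name): name is "scene" or "top" or "wrist"; returns (picture, depth): 480x640x3 uint8, red, green, blue; 480x640 float32, mm along the optical axis (not along the pixel's ray), 0 where there is no reading.
- cams.camera_info(name): a dict with "vfov" (degrees; the focal length in pixels is half the picture's height over the tangent of half this angle, whatever the lens; pixels are square), "cx", "cy" (the principal point, pixels), "rvec" (rotation vector, rad) and "tvec" (3), from world to camera coordinates, as OpenCV has them. Camera axes: x right, y down, z forward; pixel columns grow to the right and rows downward; lengths in mm; the calibration is good to about 2 mm. A picture is of the moment at which its call begins: read the wrist's pose just before it. camera_info takes no time and is no camera call; for the wrist camera it gives the pose at the moment of the call.
- workorder.finish_job(): hands the job in, once; it reports no verdict.
Trained networks look in the newest picture that a camera, given by its name, has taken for a name from the list of things; names that differ only in an ending like _2 or _b are one class to them, and where a whole thing is asked for, a point or a joint stands for the part that bears it (a point fixed in the world has none). Each returns a list of dicts, best first, with "conf" (0 to 1); they miss things now and then, are a little off and sometimes report something else, mostly with a low value. They report only what shows in the picture. A call takes as long as a camera call.
- spotter.regions_of(camera, target): "pixels" (480x640 bool, what is visible of it) and "extent" ([centre column, centre row, width, height] in pixels, round what is visible of it).
The state is a dict: "time_s": time; "joints": joint angles; "dq": joint speeds; "tau": joint torques, N m; "eef_pos": TCP position; "ee_rot": TCP orientation; "force": force on the tool from outside, world axes, zero at the start; "wrist_torque": the same for the moment, N m; "grip_width": opening from 0.0 (shut) to 1.0 (fully open).
Only numpy, scipy, OpenCV 4.12 (cv2) and the standard library are available. Lean on these libraries where they do the work, as an engineer would, in place of code of your own. Each camera call takes 0.05 s, during which the arm holds its last target. There are 200 camera calls.

## Working session

There is one attempt and no reset: what is moved stays moved. The work goes in short steps, Python scripts to look and compute and a tool call to move; the robot and the scene stay as the last step left them, time stands still between calls to the robot, and variables do not carry over. Pictures are saved under pics/ and viewed, about 8 in all and at most 12, crops included, and the job is handed in when it is done.

Besides the shell and the picture viewer there is one more tool, called after "Request:" in YAML: its name, and indented under it one key for each argument. step_arm: Moves the arm, as the interface text tells. Its arguments: {"type":"object","properties":{"plan":{"type":"string"},"grip_force":{"type":"number"}},"required":["plan"]}

```bash
mkdir -p pics; cat > h.py <<'E'
import numpy as np, cv2
from rig import readout, cams, workorder, spotter, ctrl
def K(n):
    i=cams.camera_info(n); f=240/np.tan(np.radians(i['vfov'])/2)
    R=cv2.Rodrigues(np.array(i['rvec'],float))[0]; return f,i['cx'],i['cy'],R,np.array(i['tvec'],float).ravel()
def world(n,depth,info=None):
    f,cx,cy,R,t=info or K(n); v,u=np.mgrid[:480,:640]
    P=np.stack([(u-cx)*depth/f,(v-cy)*depth/f,depth],-1); return (P-t)@R
def save(n,img): cv2.imwrite('pics/'+n,img[...,::-1])
E
python3 - <<'E'
from h import *
s=readout.sense(); print(s['eef_pos'],s['ee_rot'],s['force'],s['grip_width'],s['time_s'])
for n in ('top','scene'):
    p,d=cams.capture(n); save(n+'0.png',p); W=world(n,d); print(n,cams.camera_info(n))
    for t in ('orange_well','blue_well','switch_block','switch_thumb','orange_top','warmer'):
        for r in spotter.regions_of(n,t)[:2]:
            m=r['pixels']&(d>0); w=W[m]; print(t,round(r['conf'],2),np.round(r['extent']),m.sum(),np.median(w,0).round(1) if len(w) else '',np.percentile(w[:,2],[5,95]).round(1) if len(w) else '')
E
```

```text
[235.65127785 468.86445759 230.73283357] [-2.57677999e-04  2.30762420e-01  9.73009923e-01 -5.73948597e-04] [ 0.11398304  0.49499299 -0.11598803] 1.0006885707571116 0.0
top {'vfov': 49.366203978760126, 'cx': 325.6197359611597, 'cy': 227.91819450948006, 'rvec': array([ 2.12854115, -2.18697866,  0.09528692]), 'tvec': array([  -3.72953306,  586.06119166, 1407.96741973])}
orange_well 0.84 [299. 270.  34.  33.] 920 [475.8  56.2  68.6] [21.7 74.7]
blue_well 0.95 [335. 261.  34.  34.] 897 [491.4 -42.5  68.8] [21.6 74.5]
switch_block 0.66 [372. 253.  32.  32.] 878 [ 506.2 -140.5   70.6] [65.3 89.4]
switch_thumb 0.66 [371. 258.  12.   4.] 67 [ 497.2 -142.1   90.5] [86.3 96.9]
switch_thumb 0.46 [347. 194.  16.  19.] 148 [672.8 -80.4  65.6] [56.3 71. ]
orange_top 0.55 [301. 269.   9.  10.] 87 [474.6  54.9  50.3] [45. 55.]
warmer 0.81 [331. 238. 120. 118.] 7380 [586.  -37.8  47.2] [17.  54.3]
scene {'vfov': 53.170209901433736, 'cx': 324.0673211303039, 'cy': 238.12603075061995, 'rvec': array([ 1.98852436, -1.06477077,  0.5647361 ]), 'tvec': array([-348.12827099,  337.03261401,  826.69829602])}
orange_well 0.6 [267. 260.  46.  42.] 1383 [456.7  48.8  58.9] [25.2 69.6]
blue_well 0.96 [304. 275.  45.  43.] 1454 [471.9 -50.3  58.7] [25.2 69.4]
switch_block 0.57 [344. 284.  43.  43.] 1511 [ 484.3 -153.4   66.3] [24.9 85.6]
switch_thumb 0.52 [345. 277.  14.  16.] 159 [ 492.1 -146.7   84.8] [70.3 90.7]
switch_thumb 0.26 [455. 300.  26.  17.] 330 [ 623.2 -360.1   20.5] [ 5.5 26. ]
warmer 0.71 [318. 268. 165. 110.] 5386 [579.6 -74.5  45.8] [13.5 49.7]
warmer 0.48 [251. 231.  27.  21.] 52 [576.1 184.4   2.6] [-2.9  6.3]
```

View image.

```bash
python3 - <<'E'
from h import *
a=cv2.imread('pics/top0.png')[150:330,225:445]; cv2.imwrite('pics/topc.png',cv2.resize(a,None,fx=3.3,fy=3.3,interpolation=cv2.INTER_CUBIC))
E
```

```text
(no output)
```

View pics/topc.png

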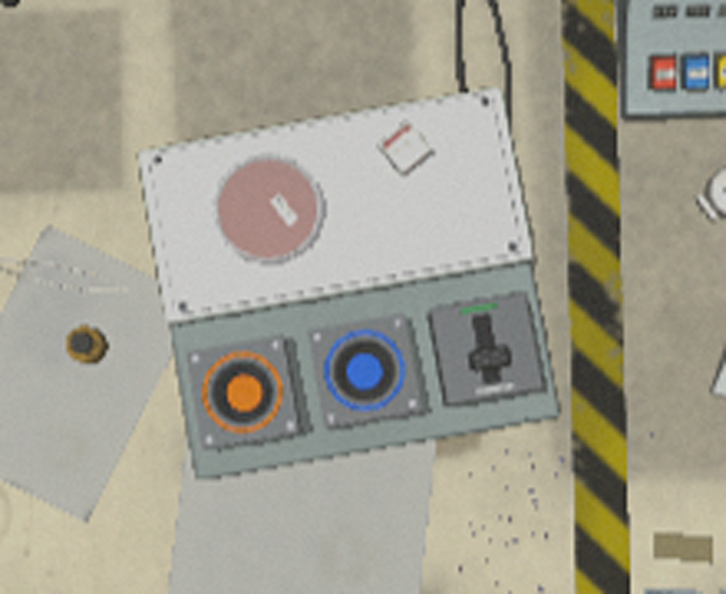

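View pics/scene0.png

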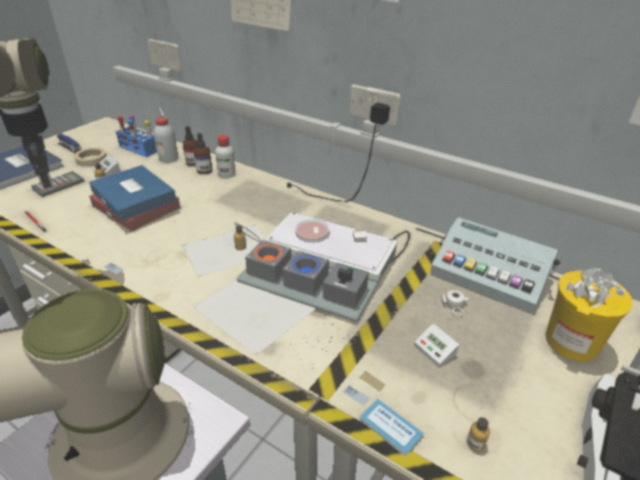

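The top view shows orange at crop px (243,392), blue at (364,370), and the switch on the right with its thumb at (490,357), towards the near end of its slot. The scene view agrees, with a bottle left of the orange block. The measured blocks are 100 mm apart with tops at about 70 mm, and the warmer's yaw is about 8.7°. Next I move above the orange well with the fingers shut.

Request:
step_arm:
  plan: "-4 -2.6 0 -3.5 0; -8 -5.2 0 -7 0; -12 -7.8 0 -10.5 0; -16 -10.5 0 -14 0; -20 -13.1 0 -17.5 0; -24 -15.7 0 -21 0; -28 -18.3 0 -24.5 0; -32 -21 0 -28 0; -36 -23.6 0 -32 0; -39.9 -26.2 0 -35.4 0"
  grip_force: 40

```text
time_s: 1.7
eef_pos: [475.4, 53.8, 231.5]
ee_rot: [0.0, -0.077, 0.997, -0.0]
force: [0.3, 0.2, 0.0]
grip_width: -0.001
```

Request:
step_arm:
  plan: "0 0 2 0 0; 0 0 4 0 0; 0 0 5.5 0 0; 0 0 5.5 0 0; 0 0 5.5 0 0"

```text
time_s: 2.2
eef_pos: [474.8, 55.8, 176.8]
ee_rot: [0.0, -0.076, 0.997, -0.0]
force: [-0.6, -0.9, 0.9]
grip_width: 0.003
```

```bash
cat > look.py <<'E'
from h import *
import sys
tag=sys.argv[1]
s=readout.sense(); info=K('wrist'); p,d=cams.capture('wrist'); save(tag+'.png',p); W=world('wrist',d,info)
print(s['time_s'],s['eef_pos'].round(1),s['ee_rot'].round(4),s['force'].round(2),s['grip_width'],s['joints'].round(2)); print('cam',(-info[3].T@info[4]).round(1))
for t in sys.argv[2:]:
    for r in spotter.regions_of('wrist',t)[:1]:
        m=r['pixels']&(d>0); w=W[m]; print(t,round(r['conf'],2),np.round(r['extent']),m.sum(),np.median(w,0).round(1),w.mean(0).round(1),'\n',np.percentile(w,[3,97],axis=0).round(1))
E
python3 look.py w1 orange_well orange_top blue_well switch_block switch_thumb
```

```text
2.2 [474.8  55.8 176.8] [ 2.000e-04 -7.600e-02  9.971e-01 -1.000e-04] [-0.58 -0.87  0.86] 0.0033850838478701965 [-0.13  0.26  1.71 -0.    1.16 -1.85]
cam [408.1  46.4 318.4]
orange_well 0.93 [330. 234. 134. 131.] 15361 [475.1  55.7  68.6] [474.2  55.9  60.2] 
 [[435.8  17.5  21.9]
 [513.1  94.   70.4]]
orange_top 0.77 [328. 233.  45.  44.] 1429 [476.4  55.7  48.9] [476.5  55.7  48.3] 
 [[463.4  43.2  43.2]
 [489.9  68.7  50.2]]
blue_well 0.55 [177. 236. 148. 131.] 17473 [490.4 -42.7  68.4] [489.8 -41.   60.2] 
 [[ 4.505e+02 -8.070e+01  2.330e+01]
 [ 5.292e+02 -4.000e-01  7.030e+01]]
switch_block 0.63 [ 56. 232. 113. 126.] 13275 [ 498.9 -118.8   68.7] [ 500.7 -120.2   64.6] 
 [[ 464.1 -150.2   36.2]
 [ 540.4  -97.7   87.8]]
switch_thumb 0.81 [ 19. 233.  38.  29.] 1013 [ 495.4 -128.3   85.6] [ 495.6 -129.6   84.1] 
 [[ 489.  -139.3   72.4]
 [ 504.  -126.    91.4]]
```

View pics/w1.png

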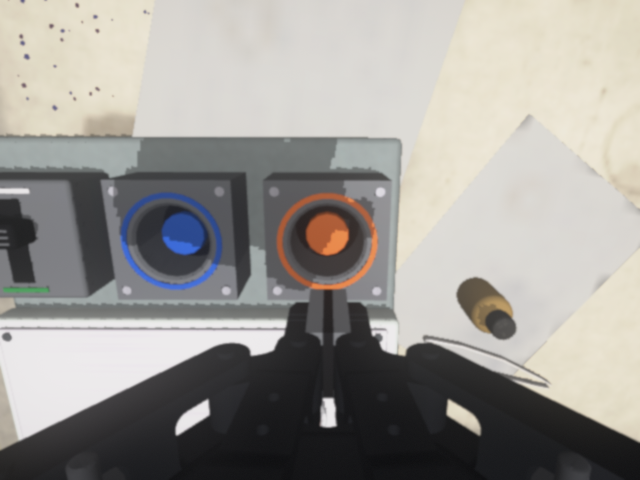

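The wrist view has the orange well centred at px (328,234) with the shut fingers just behind it. The key is at (476.4, 55.7), and its height of about 49 mm fits the given 50. I check the finger profile before going in.

```bash
python3 - <<'E'
from h import *
from scipy.spatial.transform import Rotation as Ro
s=readout.sense(); info=K('wrist'); p,d=cams.capture('wrist'); W=world('wrist',d,info)
q=s['ee_rot']; R=Ro.from_quat([q[1],q[2],q[3],q[0]]).as_matrix()
T=(W-s['eef_pos'])@R; m=(d>0)&(d<200)
for z in range(-80,10,6):
    a=T[m&(T[...,2]>=z)&(T[...,2]<z+6)]
    if len(a)>3: print(z,len(a),np.percentile(a[:,0],[1,99]).round(1),np.percentile(a[:,1],[1,99]).round(1))
for n,t in (('orange',[476.3,55.7]),):
    print(n,(np.r_[t,176.8]-s['eef_pos'])@R)
# rim circle: orange ring pixels
hsv=cv2.cvtColor(p,cv2.COLOR_RGB2HSV); o=(hsv[...,0]<20)&(hsv[...,1]>140)&(abs(W[...,2]-69)<4)&(np.hypot(W[...,0]-476,W[...,1]-56)<40)
c,r=cv2.minEnclosingCircle(W[o][:,:2].astype(np.float32)); print('ring',o.sum(),c,r)
E
```

```text
-80 11603 [-0.9 17.6] [-54.   55.7]
-74 10305 [-5.4 17.5] [-49.   50.7]
-68 5393 [-8.  17.3] [-44.8  46.6]
-62 5201 [-8.4 12.6] [-39.8  41.8]
-56 6661 [-8.4 13.5] [-35.6  37.4]
-50 3285 [-8.9 13.7] [-31.3  33. ]
-44 942 [-5.7 13.8] [-23.4  23.8]
-38 1139 [-10.7  11.6] [-5.6  7.3]
-32 577 [ 6.4 11.5] [-12.5  14.2]
-26 644 [ 6.3 11.4] [-12.5  14.1]
-20 610 [ 6.2 11.4] [-12.4  14.2]
-14 514 [ 6.4 11.3] [-12.5  14.1]
-8 277 [ 6.4 11.3] [-10.8  12.3]
orange [-1.44595561 -0.32907549  0.01134026]
ring 1288 (477.2878723144531, 56.31816482543945) 32.17924880981445
```

Request:
step_arm:
  plan: "-0.2 0 3 0 0; -0.2 0 6 0 0; -0.2 0 9 0 0; -0.2 0 11 0 0; -0.2 0 11.7 0 0; -0.2 0 11.7 0 0; -0.2 0 11.7 0 0"

```text
time_s: 3.25
eef_pos: [477.2, 56.0, 60.3]
ee_rot: [0.001, -0.076, 0.997, -0.0]
force: [-0.5, -0.0, -0.3]
grip_width: -0.003
```

Request:
step_arm:
  plan: "0 0 0.5 0 0; 0 0 0.9 0 0; 0 0 1.2 0 0; 0 0 1.3 0 0; 0 0 1.3 0 0"

```text
time_s: 3.75
eef_pos: [476.9, 56.0, 46.5]
ee_rot: [0.0, -0.076, 0.997, -0.0]
force: [0.9, 0.3, 2.8]
grip_width: 0.003
```

Request:
step_arm:
  plan: "0 0 0.1 0 0; 0 0 0.2 0 0; 0 0 0.27 0 0; 0 0 0.3 0 0; 0 0 0.3 0 0"

```text
time_s: 4.25
eef_pos: [476.9, 56.0, 44.0]
ee_rot: [0.0, -0.076, 0.997, -0.0]
force: [-0.6, 0.3, 10.4]
grip_width: 0.002
```

10 N is well above the 4.5 N spring limit, so the key is on its stop. I hold it there.

Request:
step_arm:
  plan: "0 0 0.02 0 0; 0 0 0.02 0 0; 0 0 0.02 0 0; 0 0 0.02 0 0; 0 0 0.02 0 0; 0 0 0.02 0 0; 0 0 0.02 0 0; 0 0 0.02 0 0; 0 0 0.02 0 0; 0 0 0.02 0 0"

```text
time_s: 5.25
eef_pos: [477.0, 56.1, 43.9]
ee_rot: [0.0, -0.076, 0.997, -0.0]
force: [-2.1, 0.4, 12.8]
grip_width: -0.003
```

Request:
step_arm:
  plan: "0 0 0 0 0; 0 0 0 0 0; 0 0 0 0 0; 0 0 0 0 0; 0 0 0 0 0; 0 0 0 0 0; 0 0 0 0 0; 0 0 0 0 0; 0 0 0 0 0; 0 0 0 0 0"

```text
time_s: 6.25
eef_pos: [476.9, 56.1, 43.9]
ee_rot: [0.0, -0.076, 0.997, -0.0]
force: [-2.7, -0.2, 13.2]
grip_width: 0.002
```

Request:
step_arm:
  plan: "0 0 0 0 0; 0 0 0 0 0; 0 0 0 0 0; 0 0 0 0 0"

```text
time_s: 6.65
eef_pos: [476.9, 56.0, 43.9]
ee_rot: [0.0, -0.076, 0.997, -0.0]
force: [-2.1, 0.7, 13.5]
grip_width: -0.004
```

Request:
step_arm:
  plan: "0 0 -0.5 0 0; 0 0 -1.5 0 0; 0 0 -4 0 0; 0 0 -7 0 0; 0 0 -10 0 0; 0 0 -12.5 0 0; 0 0 -12.5 0 0"

```text
time_s: 7.35
eef_pos: [477.6, 56.0, 171.2]
ee_rot: [0.002, -0.076, 0.997, -0.001]
force: [-0.3, 0.6, -0.1]
grip_width: 0.001
```

Request:
step_arm:
  plan: "0.4 -4 0 0 0; 0.8 -8 0 0 0; 1.2 -12 0 0 0; 1.6 -16 0 0 0; 1.7 -19.9 0 0 0; 1.7 -19.9 0 0 0; 1.7 -19.9 0 0 0"

```text
time_s: 8.05
eef_pos: [489.3, -143.2, 167.2]
ee_rot: [-0.001, -0.075, 0.997, 0.001]
force: [-0.1, 0.3, -0.0]
grip_width: 0.0
```

```bash
python3 look.py w2 orange_top blue_well switch_block switch_thumb
```

```text
8.05 [ 489.3 -143.2  167.2] [-9.000e-04 -7.520e-02  9.972e-01  7.000e-04] [-0.15  0.34 -0.03] 1.6230031063152636e-05 [-0.52  0.34  1.63  0.    1.17 -2.24]
cam [ 422.9 -152.7  308.9]
orange_top 0.69 [622. 260.  37.  44.] 1067 [477.4  57.9  49. ] [477.3  58.1  49. ] 
 [[465.   48.   47.8]
 [489.3  68.8  50.3]]
blue_well 0.71 [479. 262. 153. 134.] 18461 [489.3 -42.7  68.3] [489.2 -44.9  59.8] 
 [[450.  -85.4  23.1]
 [529.9  -5.4  70.3]]
switch_block 0.77 [324. 261. 129. 134.] 13662 [ 492.  -145.3   69. ] [ 494.9 -143.8   69.2] 
 [[ 464.5 -180.5   38.8]
 [ 537.9 -104.2   90.8]]
switch_thumb 0.7 [326. 261.  58.  32.] 1726 [ 495.5 -143.2   90. ] [ 496.1 -143.1   88.3] 
 [[ 489.1 -157.7   76. ]
 [ 505.2 -128.6   91.9]]
```

View pics/w2.png

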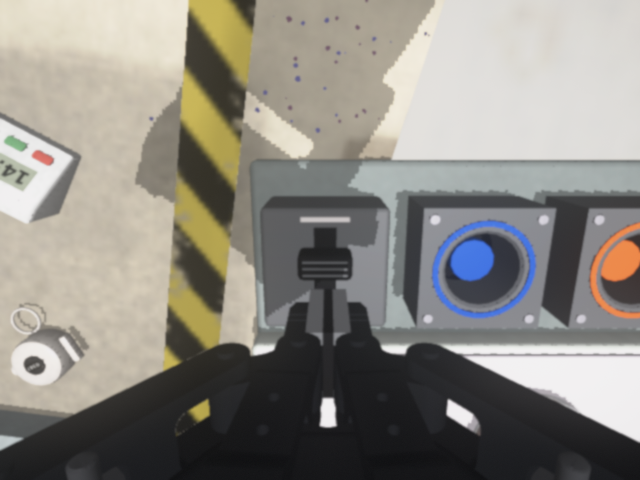

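The orange key is up again (z 49). The switch thumb is at (496, -143), px (326,264), next to the white off line. I back off along +tool x, then go down to z≈77 in front of the thumb.

Request:
step_arm:
  plan: "2 0 0 0 0; 3.4 0 0 0 0; 3.4 0 2 0 0; 3.4 0 5 0 0; 3.4 0 8 0 0; 3.4 0 9 0 0; 3.4 0 9 0 0; 3.4 0 9 0 0"

```text
time_s: 9.1
eef_pos: [457.0, -148.5, 79.2]
ee_rot: [0.001, -0.076, 0.997, -0.0]
force: [-1.5, 0.0, -0.9]
grip_width: 0.001
```

Request:
step_arm:
  plan: "-1 0 0 0 0; -1.5 0 0 0 0; -2 0 0 0 0; -2.5 0 0 0 0; -3 0 0 0 0; -3.5 0 0 0 0; -3.5 0 0 0 0"

```text
time_s: 9.8
eef_pos: [491.5, -142.9, 78.0]
ee_rot: [0.0, -0.076, 0.997, 0.0]
force: [-0.5, -0.5, -0.8]
grip_width: -0.001
```

Request:
step_arm:
  plan: "-0.3 0 0 0 0; -0.6 0 0 0 0; -0.8 0 0 0 0; -0.9 0 0 0 0; -0.9 0 0 0 0"

```text
time_s: 10.3
eef_pos: [499.8, -141.6, 78.0]
ee_rot: [-0.0, -0.076, 0.997, 0.0]
force: [-0.8, 0.4, -0.8]
grip_width: 0.001
```

Request:
step_arm:
  plan: "-0.15 0 0 0 0; -0.3 0 0 0 0; -0.3 0 0 0 0; -0.3 0 0 0 0"

```text
time_s: 10.7
eef_pos: [500.0, -141.5, 78.0]
ee_rot: [-0.004, -0.076, 0.997, 0.0]
force: [-18.4, -4.1, 9.4]
grip_width: -0.002
```

The force jumped to 18 N with the TCP at x=500, right where the end stop was predicted. I back off, lift and check.

Request:
step_arm:
  plan: "0.5 0 0 0 0; 1.5 0 0 0 0; 3.5 0 0 0 0; 4.5 0 0 0 0; 4.5 0 -4 0 0; 4.5 0 -8 0 0; 4.5 0 -10 0 0; 3 0 -10 0 0; 0 0 -10 0 0; 0 0 -10 0 0"

```text
time_s: 11.7
eef_pos: [504.7, -141.0, 178.2]
ee_rot: [0.001, -0.076, 0.997, -0.0]
force: [-0.0, -0.0, 0.4]
grip_width: -0.003
```

```bash
python3 look.py w3 orange_top switch_block switch_thumb; python3 - <<'E'
from h import *
p,d=cams.capture('top'); a=p[150:330,225:445]; save('top1.png',cv2.resize(a,None,fx=3.3,fy=3.3,interpolation=cv2.INTER_CUBIC))
E
```

```text
11.7 [ 504.7 -141.   178.2] [ 1.000e-03 -7.640e-02  9.971e-01 -3.000e-04] [-0.02 -0.01  0.35] -0.0029730685187617178 [-0.5   0.36  1.58  0.    1.2  -2.22]
cam [ 437.7 -150.4  319.7]
orange_top 0.81 [616. 235.  42.  44.] 1176 [477.4  57.   49. ] [477.3  57.2  49. ] 
 [[464.3  46.7  47.7]
 [490.   68.9  50.4]]
switch_block 0.8 [325. 234. 126. 128.] 14876 [ 500.8 -142.9   69.1] [ 501.1 -142.4   69.7] 
 [[ 465.8 -179.7   46.1]
 [ 541.9 -104.4   90.7]]
switch_thumb 0.91 [328. 264.  54.  27.] 1561 [ 515.8 -140.    90. ] [ 516.5 -139.9   88.4] 
 [[ 509.4 -154.5   76.8]
 [ 525.6 -125.4   91.7]]
```

View pics/w3.png

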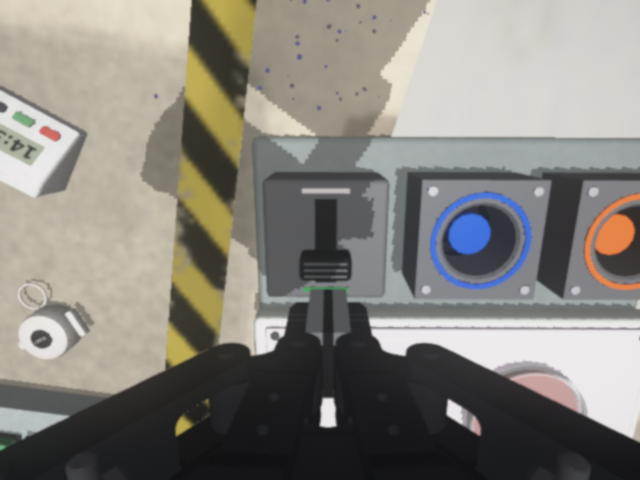

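View pics/top1.png

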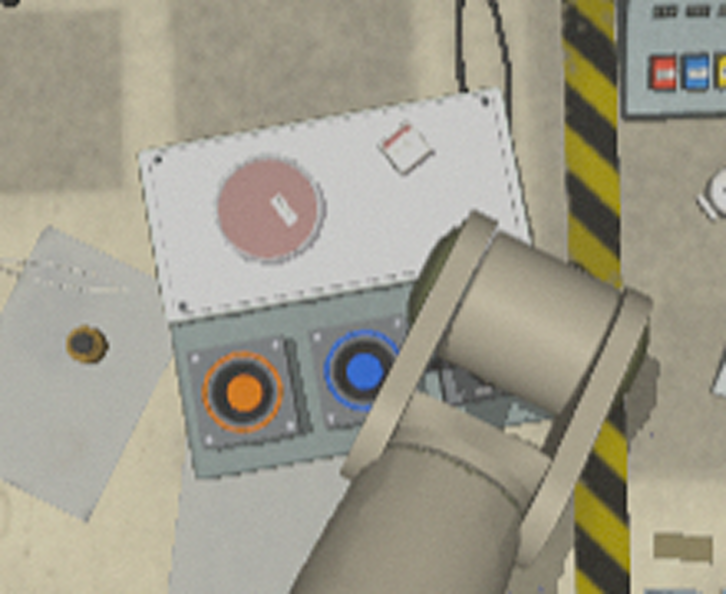

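```bash
python3 - <<'E'
from h import *
info=K('wrist'); p,d=cams.capture('wrist'); W=world('wrist',d,info)
h=cv2.cvtColor(p,cv2.COLOR_RGB2HSV); c,s=np.cos(np.radians(8.2)),np.sin(np.radians(8.2))
X=(W[...,0]-504)*c+(W[...,1]+141.5)*s; Y=-(W[...,0]-504)*s+(W[...,1]+141.5)*c
roi=np.zeros(d.shape,bool); roi[165:310,255:400]=1
B=roi&(abs(W[...,2]-69)<2.5)&(abs(X)<48)&(abs(Y)<48)
f=lambda m:(m.sum(),np.percentile(X[m],[2,50,98]).round(1),np.percentile(Y[m],[2,50,98]).round(1))
print('block',f(B)); print('white',f(B&(h[...,1]<40)&(h[...,2]>140))); print('green',f(B&(h[...,0]>45)&(h[...,0]<85)&(h[...,1]>80)))
print('thumbtop',f(roi&(W[...,2]>88)&(W[...,2]<95)&(abs(Y)<25)&(X<22)))
print('slot',f(B&(h[...,2]<45)))
E
```

```text
block (np.int64(12129), array([-35.8,  -5.6,  39.2]), array([-38.4,  -0.6,  37.7]))
white (np.int64(1844), array([-33.4,   1.1,  29.5]), array([-11.9,  30.2,  36.4]))
green (np.int64(24), array([34.1, 35.7, 36.9]), array([-14.6, -12.8, -10.8]))
thumbtop (np.int64(1183), array([ 7.3, 14.1, 21.5]), array([-15.2,  -0.2,  14.5]))
slot (np.int64(920), array([-23.7,  -8.3,   7.5]), array([-6.2, -0.4,  5.4]))
```

```bash
python3 -c "
from h import *
print(readout.sense()['force'],readout.sense()['time_s']); print(workorder.finish_job())"
```

```text
[ 0.59323119 -0.22035657  0.05737121] 12.0
the job is handed in; nothing more can be done
None
```

I did the job as asked and handed it in at 12.0 s on the robot's clock. No verdict was reported.

- **Orange key:** I pressed it with the shut fingertips until the force read 10–13 N at TCP height 44 mm, well above its 4.5 N spring. I held it there for 2.4 s and let it go. Afterwards its top measured 49 mm, the same as before the press.
- **Heater switch:** I then pushed it away from the robot to its stop, where the force jumped to 18 N with the fingertip at x = 500, about where I had predicted. Afterwards the thumb stood beside the green line, about 12.7 mm past the block's centre, which fits the on end.
- **Everything else:** I never touched the blue key. The loose things that showed in the last two pictures looked unmoved. The arm was clear of everything at handover, with the TCP 178 mm up and about 0 N of force.

**One check disagreed:** the thumb moved about 21 mm between my before and after measurements, against the stated 24 mm. I put this down to an error in the "before" estimate, because the end position and the force at the stop both indicate fully on. I did not rule out that the switch started slightly off its end.

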